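# Load a circuit board into the board holder

## Robot

A 7-joint arm with a two-finger parallel gripper is mounted at the origin on a cart in front of the work surface, level with it; the furniture and walls round the work are solid. World frame = base frame: x ahead of the robot, y to its left, z up, the work surface at z = 0. Lengths are in m, angles in rad, forces in N, time in s.
With the tool pointing down it reaches from about 0.425 to 0.875 m from the base axis. Payload 9.9 kg.
Tool frame: the origin (TCP) lies at the very end of the fingers, on their centre line; the grasp point (between the pads) lies 19 mm behind it; z points along the fingers, y is the line along which they close (so a half turn about z gives the same grasp; the last joint's range is limited). The gripper opens to 85 mm and grips with 20 to 120 N. Pads are 22 mm wide; open, the fingers measure 114 mm over their backs; the gripper's body (76 mm by 85 mm) begins 54 mm behind the grasp point. The pads swing forward as they close: fully open they stand 13 mm farther back than shut.
Start: joints at [-1.209, 0.576, 0.025, 1.437, -0.015, 1.129, -0.057], TCP at [0.291, 0.609, 0.231] pointing down, gripper open.
Joint ranges: [-2.76, 2.76], [-0.34, 2.15], [-1.52, 1.57], [0.19, 2.46], [-1.09, 4.23], [0.17, 1.99], [-2.82, 2.82]. Speed limits (rad/s): [2.22, 2.22, 3.01, 3.01, 3.14, 3.14, 3.14].

## Interface

Orientations are given as [roll, pitch, yaw] about the fixed x, y, z axes, in that order (R = Rz(yaw) Ry(pitch) Rx(roll)).
In Python, from cell import get_state, imaging, ctrl gives the robot as it stands. The module is installed in compiled form; this text tells all that it offers.
- The arm moves only by the tool apply_moves, never from a script. Its argument "targets" is a list of rows, each a list of 3 entries, a list of its own where there are three numbers: the turn, a rotation vector about the tool's x, y, z in degrees, then the shift along the tool's x, y, z in cm, then the opening, from -1 (shut) to 1 (fully open). A call has 1 to 12 rows; each row is the pose to reach, as a shift and turn from the pose commanded when the call began, along the tool's axes at that moment; what a row does not reach only later rows make up. A row lasts 1/12 s, in which the tool goes at most 41.7 mm and 7.16 degrees, less where a joint would pass 70% of its speed; a pose out of reach is approached as far as the arm can. A call with a gripper value outside its range is refused whole. The fingers move at their own pace and stop on an object; "newtons" is the grip in N (left out, the last holds). Time passes only in rows, so rows that repeat a pose let the fingers close. It gives the time, the measured TCP pose, the force, the opening and the grip force at its end, in the units of the state.
- get_state(): the state, without advancing time (a new reading comes with each control period).
- imaging.snapshot(name): name is "side" or "top" or "wrist"; returns a dict with "image" (400x640x3 uint8, red, green, blue), "fx", "fy", "cx", "cy" (pixels), "cam_to_world" (4x4, takes a point from camera to world coordinates). Camera axes: x right, y up, looking along -z (the intrinsics and any distortion apply to the point x, -y, -z); pixel columns grow to the right and rows downward; lengths in m; the calibration is good to about 2 mm. A picture is of the moment at which its call begins. There is no depth.
- ctrl.close_job(): hands the job in; it is judged then, once.
The state is a dict: "time": time; "joint_pos": joint angles; "qd": joint speeds; "joint_efforts": joint torques, N m; "ee_pos": TCP position; "tool_rot": TCP orientation; "force": force on the tool from outside, world axes, zero at the start; "ft_torque": the same for the moment, N m; "gripper_width": finger opening in m; "gripper_force": force on a finger pad.
Only numpy, scipy, OpenCV 4.12 (cv2) and the standard library are available. Lean on these libraries where they do the work, as an engineer would, in place of code of your own. Each camera call takes 0.05 s, during which the arm holds its last target. There are 200 camera calls.

## Task

Get the circuit board set up for rework: first take the brush that was left lying across the board holder and lay it flat in the grey tool tray. Then open the holder's sliding jaw, lay the board component side up on the ledges of both jaws, centred across them, and slide the jaw back in until it closes snugly on the board. Do not disturb the clear dispenser and the small yellow bottle that stand behind the holder.

Things in the scene. Friction and masses are not known exactly. Their poses are not given: they have to be found in the camera images.
- holder: Board holder, fixed to the bench: two aluminium jaws (70 mm wide in x, tops 34 mm high) on two rods along y (15 mm high). Origin on the bench under its middle, z up. Fixed jaw at +y, upright face at y = +44 mm; the sliding jaw faces it from -y. A ledge 28 mm high reaches 10 mm out from each face into the gap: the board lies on both. Black end plate 24 mm high at y = -66 to -82 mm.
- seat (a point): Point of the holder at ledge height (28 mm), 6 mm towards +y from its middle: where the middle of the board's underside comes when the board lies against the fixed jaw. Axes as the holder's.
- jaw (a joint): Sliding jaw, m: the gap between the two upright faces is 40 mm + this value; 0 = innermost, 0.048 = fully open (88 mm gap). Opens towards the holder's -y, about 2 N friction, stays where it is left.
- jaw_knob (a point): On the axis of the round steel thumb knob on the sliding jaw, at mid height (47 mm above the bench). The knob is 16 mm in diameter, from 38 to 56 mm above the bench, 9 mm behind the sliding jaw's upright face. It is the grip for sliding the jaw and does not turn.
- board: Green circuit board, 76 (x) by 62 (y) by 2 mm, 30 g, origin at the middle of its underside, z out of the component side. A white connector stands 8 mm high along one short edge (x = -37 to -32 mm). It lies on a smaller rubber block, so its long edges (y = +-31 mm) are free to grip. In the holder its 76 mm length runs from jaw to jaw, either way round.
- block: Black rubber block under the board, fixed to the bench, 50 (x) by 36 (y) by 24 mm high, origin on the bench under its middle.
- brush: Black flat brush, 170 mm long (y), 22 mm wide (x), 10 mm thick, 22 g, lying across both jaws beside the knob. Origin at the middle of its length and width, on its underside; handle to +y (end at +85 mm), bristles from -60 to -85 mm. Grip the handle across x, about 10 mm to the +y side of the origin.
- tool_tray: Shallow grey tool tray, fixed to the bench, 214 (x) by 116 mm (y) outside, walls 3 mm thick and 14 mm high, floor 3 mm thick; origin on the bench under its middle. Tweezers lie along its +y side (y = +34 to +53 mm); the rest of the floor is free.
- ipa_dispenser: Bystander: clear square liquid dispenser, 56 x 56 x 89 mm, origin under its middle.
- flux_bottle: Bystander: small yellow bottle with black cap, 30 mm wide, 66 mm high, origin under its middle.
Things that resemble listed ones, but are neither listed nor needed, are in the scene too. There is more than one size of the board; the job needs the largest.

How it is judged:
On the way, in this order (a step that is already met when the one before it is completed fails the run):
1. the brush lies flat in the tool tray, let go (x of brush in the frame of tool_tray between -0.045 and 0.045 m and y of brush in the frame of tool_tray between -0.05 and 0.05 m and z of brush in the frame of tool_tray below 0.008 m and angle between brush's own z axis and vertical below 0.12 rad and contact force between the fingers and brush below 0.1 N), for 0.2 s.
2. the board lies level on both ledges of the holder (z of board in the frame of seat between -0.0025 and 0.0025 m and x of board in the frame of seat between -0.012 and 0.012 m and angle between board's own z axis and vertical below 0.05 rad and angle between the x axis of board and the y axis of holder, either way round below 0.2 rad and contact force between the fingers and board below 0.1 N), for 0.2 s.
At the end, for the whole second after the job is handed in: The brush lies flat on the tray floor. The board lies component side up on both ledges (2.5 mm, 0.05 rad), within 12 mm of the middle across the jaws and square within 0.05 rad, and the sliding jaw is closed on it with at most 2.5 mm play in all. All at rest (x of brush in the frame of tool_tray between -0.045 and 0.045 m and y of brush in the frame of tool_tray between -0.05 and 0.05 m and z of brush in the frame of tool_tray below 0.008 m and angle between brush's own z axis and vertical below 0.12 rad and z of board in the frame of seat between -0.0025 and 0.0025 m and x of board in the frame of seat between -0.012 and 0.012 m and angle between board's own z axis and vertical below 0.05 rad and angle between the x axis of board and the y axis of holder, either way round below 0.05 rad and value of joint jaw between 0.0335 and 0.0385 m and linear speed of each of board, brush below 0.01 m/s); the robot touches nothing.
It fails at once if a bystander bottle was pushed or tipped (distance of any of ipa_dispenser, flux_bottle from where it was at the start of the episode above 0.02 m or angle between any of ipa_dispenser, flux_bottle's own z axis and vertical above 0.3 rad).
It also fails if it takes over 69 s, if anything falls off the work surface, if the arm or the gripper's body presses on something with over 40 N, if the wrist force passes 120 N, or if a joint passes its speed limit or range.

## Working session

There is one attempt and no reset: what is moved stays moved. The work goes in short steps, Python scripts to look and compute and a tool call to move; the robot and the scene stay as the last step left them, time stands still between calls to the robot, and variables do not carry over. Pictures are saved under pics/ and viewed, at most 10 in all, crops included, and the job is handed in when it is done.

Besides the shell and the picture viewer there is one more tool, called after ">>>" as name(argument=value, ...) on one line, values as JSON. apply_moves: Moves the arm, as the interface text tells. Its arguments: {"type":"object","properties":{"targets":{"type":"array","items":{"type":"array"}},"newtons":{"type":"number"}},"required":["targets"]}

```bash
mkdir -p pics; python3 - <<'E'
from cell import get_state, imaging, ctrl
import cv2,numpy as np,pickle
for n in ("side","top","wrist"):
    s=imaging.snapshot(n); cv2.imwrite(f"pics/{n}0.png",s["image"][:,:,::-1]); pickle.dump(s,open(f"{n}0.pkl","wb"))
    print(n,s["fx"],s["fy"],s["cx"],s["cy"],[k for k in s]); print(np.round(s["cam_to_world"],4).tolist())
st=get_state(); print({k:np.round(v,4).tolist() for k,v in st.items()})
E
```

```text
side 402.6064061737456 402.6064061737456 322.82630757212087 199.64521993145087 ['image', 'fx', 'fy', 'cx', 'cy', 'cam_to_world']
[[0.9987, 0.0327, -0.0388, 0.5743], [-0.0501, 0.5203, -0.8525, -0.8341], [-0.0077, 0.8534, 0.5212, 0.5814], [0.0, 0.0, 0.0, 1.0]]
top 395.3312940290414 395.3312940290414 317.58353734364215 198.58113884460647 ['image', 'fx', 'fy', 'cx', 'cy', 'cam_to_world']
[[-0.0243, 0.9855, -0.1679, 0.4458], [-0.9997, -0.0252, -0.003, 0.0049], [-0.0072, 0.1677, 0.9858, 1.0502], [0.0, 0.0, 0.0, 1.0]]
wrist 304.3394160832154 304.3394160832154 319.6051690324406 202.31616846743057 ['image', 'fx', 'fy', 'cx', 'cy', 'cam_to_world']
[[0.4313, -0.8719, -0.232, 0.2321], [0.9022, 0.416, 0.1141, 0.6369], [-0.003, -0.2585, 0.966, 0.3728], [0.0, 0.0, 0.0, 1.0]]
{'time': 0.15, 'joint_pos': [-1.2088, 0.5763, 0.0248, 1.4377, -0.015, 1.129, -0.0565], 'qd': [-0.0013, -0.0023, 0.0008, -0.002, -0.0001, -0.0011, -0.0007], 'joint_efforts': [0.0033, -76.6269, 2.253, -28.6182, 0.0155, 0.0098, -0.0001], 'ee_pos': [0.2909, 0.6087, 0.2306], 'tool_rot': [-3.1404, 0.0, 2.6958], 'force': [0.7474, -0.7102, -0.3577], 'ft_torque': [-0.0126, -0.042, -0.0223], 'gripper_force': 0.0, 'gripper_width': 0.0856}
```

View pics/top0.png

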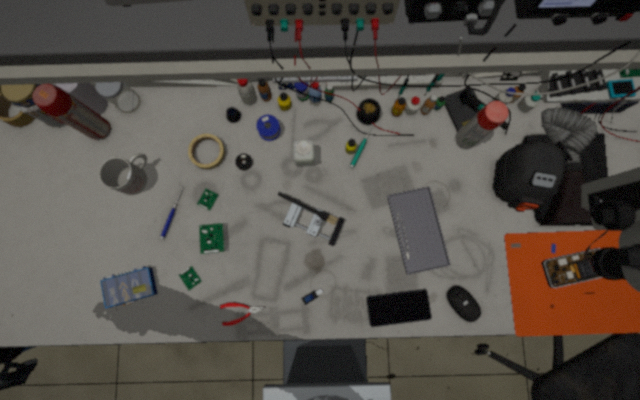

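View pics/side0.png

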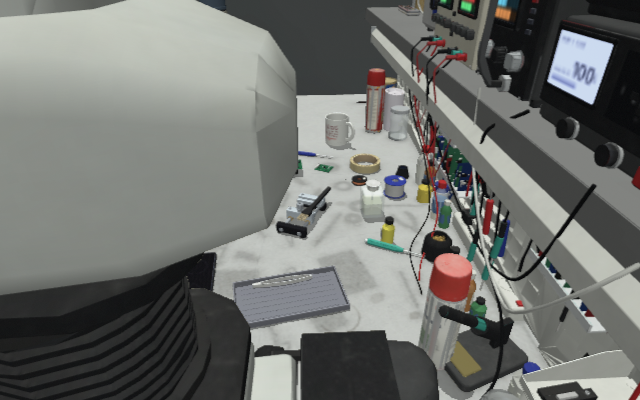

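The top view shows the holder with the brush across it near (313,218), the tray at about (418,230), and the large board at about (211,238) with smaller boards around it. The dispenser is at about (303,152) and the yellow bottle at (352,146). The side view confirms this, with the holder near (303,212). Next I'll zoom in on the top view.

```bash
python3 - <<'E'
import cv2,numpy as np
im=cv2.imread("pics/top0.png")
a=cv2.resize(im[185:260,262:362],None,fx=8,fy=8,interpolation=cv2.INTER_CUBIC)
a=cv2.convertScaleAbs(a,alpha=1.5)
cv2.imwrite("pics/hold.png",a)
b=cv2.resize(im[180:280,180:460],None,fx=2.85,fy=2.85,interpolation=cv2.INTER_CUBIC)
c=cv2.resize(im[215:260,190:230],None,fx=6.5,fy=6.5,interpolation=cv2.INTER_CUBIC)
b=np.vstack([b,np.zeros((300,b.shape[1],3),np.uint8)]); b[290:290+c.shape[0],:c.shape[1]]=c
cv2.imwrite("pics/bt.png",cv2.convertScaleAbs(b[:600],alpha=1.5))
E
```

```text
(no output)
```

View pics/hold.png

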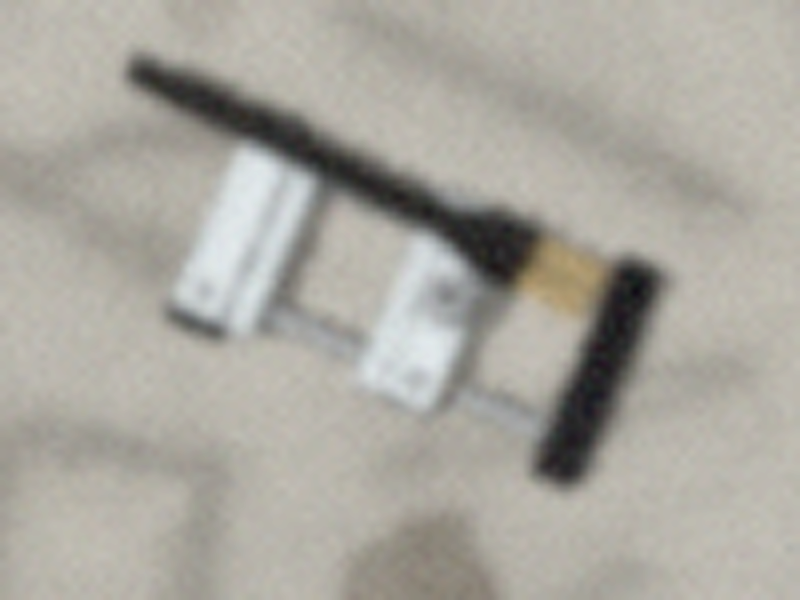

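View pics/bt.png

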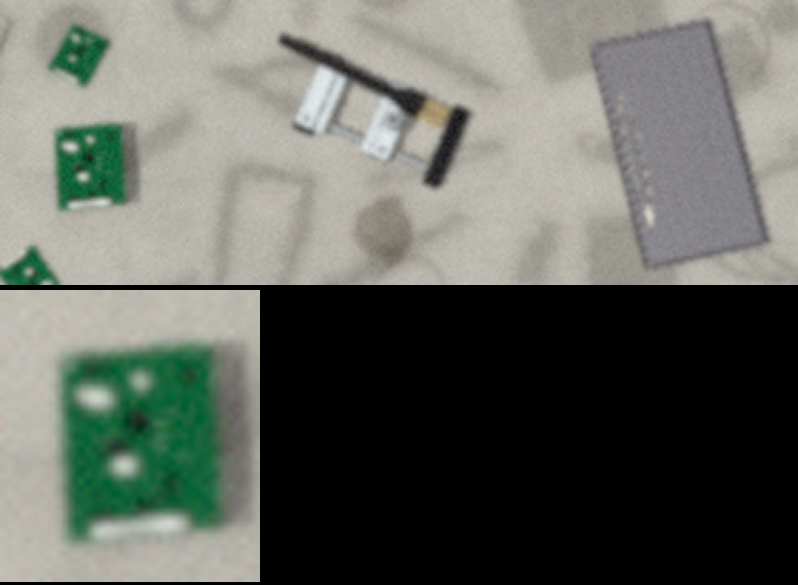

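The brush lies from (135,65) to about (630,275) in the 8x crop. Its handle points up and to the left, and the knob is at (440,290). The largest board is left of the holder with its connector towards the robot, and the tray's tweezers are on its left side (+y).

```bash
cat > h.py <<'E'
import numpy as np,cv2,pickle
from scipy.spatial.transform import Rotation as Rn
from scipy.optimize import least_squares
def proj(s,P):
    T=np.linalg.inv(s["cam_to_world"]); p=np.atleast_2d(P)@T[:3,:3].T+T[:3,3]
    return np.c_[s["cx"]+s["fx"]*p[:,0]/-p[:,2], s["cy"]+s["fy"]*-p[:,1]/-p[:,2]]
def ray(s,uv,z):
    uv=np.atleast_2d(uv); M=s["cam_to_world"]
    d=np.c_[(uv[:,0]-s["cx"])/s["fx"],-(uv[:,1]-s["cy"])/s["fy"],-np.ones(len(uv))]@M[:3,:3].T
    return M[:3,3]+d*((np.broadcast_to(z,len(uv))-M[2,3])/d[:,2])[:,None]
def fit(s,uv,loc,x0):
    """planar pose (x,y,yaw) of local points loc (mm) seen at uv"""
    L=np.array(loc,float)/1000
    def W(q):
        c,n=np.cos(q[2]),np.sin(q[2]); return np.c_[q[0]+c*L[:,0]-n*L[:,1],q[1]+n*L[:,0]+c*L[:,1],L[:,2]]
    r=least_squares(lambda q:(proj(s,W(q))-uv).ravel(),x0,x_scale=[.1,.1,1])
    return r.x,np.abs(r.fun).reshape(-1,2).max(1)
def go(st,pos,yaw_deg):
    """turn (deg about tool z), shift (cm, tool axes) from measured pose"""
    R=Rn.from_euler("xyz",st["tool_rot"]); G=Rn.from_euler("xyz",[np.pi,0,np.radians(yaw_deg)])
    return np.round((R.inv()*G).as_rotvec(degrees=True),1).tolist(),np.round(R.inv().apply(np.array(pos)-st["ee_pos"])*100,2).tolist()
E
python3 - <<'E'
from h import *
from cell import get_state
s=pickle.load(open("top0.pkl","rb"))
o8=lambda a:(np.array(a)+.5)/8-.5+[262,185]
q,e=fit(s,o8([(540,470),(585,482),(660,275),(618,258),(235,318)]),[(-35,-82,24),(-35,-66,24),(35,-66,24),(35,-82,24),(-35,44,34)][:0] or [(-35,-66,24),(-35,-82,24),(35,-82,24),(35,-66,24),(-35,44,34)],[.6,0,-.35])
print("holder",q[:2],np.degrees(q[2]),e)
P=ray(s,o8([(135,65),(640,280),(445,290)]),[.044,.044,.056]);print("brush ends,knob",P,np.linalg.norm(P[0]-P[1]),np.degrees(np.arctan2(*(P[0]-P[1])[[1,0]])))
c=(np.array([(65,65),(212,57),(220,230),(75,248)])+.5)/6.5-.5+[190,215]
q,e=fit(s,c,[(38,31,26),(38,-31,26),(-38,-31,26),(-38,31,26)],[.5,.3,0]);print("board",q[:2],np.degrees(q[2]),e)
t=(np.array([(592,45),(710,20),(768,240),(648,268)])+.5)/2.85-.5+180
q,e=fit(s,t,[(107,58,14),(107,-58,14),(-107,-58,14),(-107,58,14)],[.5,-.2,.2]);print("tray",q[:2],np.degrees(q[2]),e)
print("disp,bottle",ray(s,[(303,152),(352,146)],[.089,.066]))
print(go(get_state(),[.52,.02,.25],67))
E
```

```text
holder [0.56528073 0.02705749] -24.504886548145308 [1.33050961 0.38955178 0.93275833 0.51643206 1.24158334]
brush ends,knob [[ 0.63520916  0.1089808   0.044     ]
 [ 0.56115918 -0.05199904  0.044     ]
 [ 0.55815693  0.01033683  0.056     ]] 0.17719454947359012 65.29778846086657
board [0.52488336 0.2849718 ] 3.9674519009725 [0.5832175  1.46804386 1.18313254 0.84836373]
tray [ 0.53419065 -0.25276415] 10.743771036235865 [0.93975234 1.2160747  1.09533136 0.89147702]
disp,bottle [[ 0.72933376  0.0416648   0.089     ]
 [ 0.74881126 -0.08426652  0.066     ]]
([-0.1, 0.1, 87.5], [-46.06, -43.24, -1.88])
```

>>> apply_moves(targets=[[[0, 0, 88.5], [-48.2, -39.0, -1.9], 0.0], [[0, 0, 88.5], [-48.2, -39.0, -1.9], 0.0], [[0, 0, 88.5], [-48.2, -39.0, -1.9], 0.0], [[0, 0, 88.5], [-48.2, -39.0, -1.9], 0.0], [[0, 0, 88.5], [-48.2, -39.0, -1.9], 0.0], [[0, 0, 88.5], [-48.2, -39.0, -1.9], 0.0], [[0, 0, 88.5], [-48.2, -39.0, -1.9], 0.0], [[0, 0, 88.5], [-48.2, -39.0, -1.9], 0.0], [[0, 0, 88.5], [-48.2, -39.0, -1.9], 0.0], [[0, 0, 88.5], [-48.2, -39.0, -1.9], 0.0], [[0, 0, 88.5], [-48.2, -39.0, -1.9], 0.0], [[0, 0, 88.5], [-48.2, -39.0, -1.9], 0.0]], newtons=30)

```text
time: 1.15
ee_pos: [0.5064, 0.156, 0.2468]
tool_rot: [-3.142, -0.0, 1.19]
force: [0.9, 0.8, -0.6]
gripper_width: 0.0427
gripper_force: 0.0
```

```bash
python3 - <<'E'
from h import *
from cell import get_state
st=get_state();print(st["ee_pos"],np.degrees(st["tool_rot"]),st["gripper_width"],st["joint_pos"],st["time"])
print(go(st,[.58,.04,.25],66))
E
```

```text
[0.506377   0.15602458 0.2468065 ] [-1.79998417e+02 -1.90944539e-02  6.81778316e+01] 0.042715906660931495 [-0.73026694  0.37899666  0.48863834  1.80848194 -0.20760535  1.00466025
 -0.53989604] 1.15
([-0.0, -0.0, 2.2], [-8.03, 11.15, -0.32])
```

>>> apply_moves(targets=[[[0, 0, 2], [-8.0, 11.2, -0.3], 0.0], [[0, 0, 2], [-8.0, 11.2, -0.3], 0.0], [[0, 0, 2], [-8.0, 11.2, -0.3], 0.0], [[0, 0, 2], [-8.0, 11.2, -0.3], 0.0], [[0, 0, 2], [-8.0, 11.2, -0.3], 0.0], [[0, 0, 2], [-8.0, 11.2, -0.3], 0.0], [[0, 0, 2], [-8.0, 11.2, -0.3], 0.0]])

```text
time: 1.73
ee_pos: [0.5804, 0.0437, 0.2492]
tool_rot: [-3.14, -0.0, 1.162]
force: [0.6, 0.5, -0.5]
gripper_width: 0.0426
gripper_force: 0.0
```

```bash
python3 - <<'E'
from h import *
from cell import get_state,imaging
s=imaging.snapshot("wrist");pickle.dump(s,open("w1.pkl","wb"))
st=get_state();print(st["ee_pos"],np.degrees(st["tool_rot"]),st["joint_pos"],st["time"])
im=s["image"][:,:,::-1]
cv2.imwrite("pics/w1.png",cv2.resize(im,(800,500),interpolation=cv2.INTER_CUBIC))
E
```

```text
[0.58029866 0.04411477 0.24933942] [-1.79933560e+02 -2.20537800e-02  6.66287745e+01] [-0.47896535  0.46087706  0.4976081   1.67611293 -0.24567006  1.0679448
 -0.31361421] 1.7833
```

View pics/w1.png

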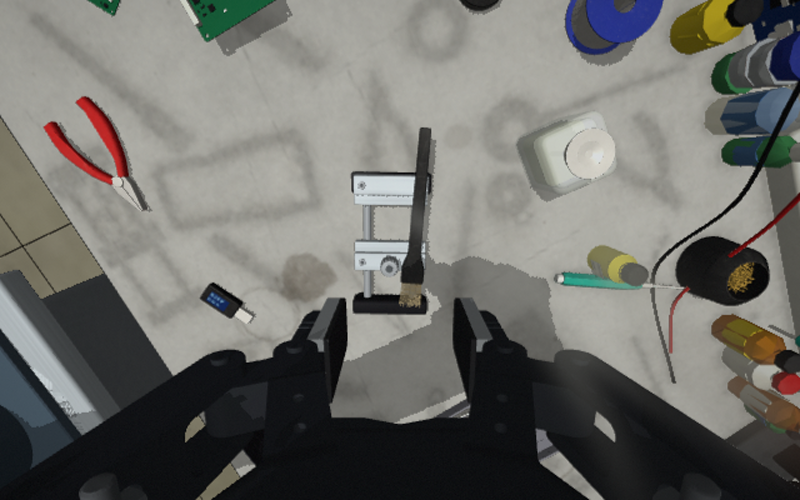

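The wrist view shows the holder at x 352–430, y 172–313 in the 800-px view. The brush runs from (425,128) down to its bristles at (410,305) over the end plate, and the knob is at (390,265). I'll zoom in for accurate corners.

```bash
python3 - <<'E'
from h import *
s=pickle.load(open("w1.pkl","rb"));im=s["image"][95:255,270:375,::-1]
cv2.imwrite("pics/w1c.png",cv2.resize(im,None,fx=3.75,fy=3.75,interpolation=cv2.INTER_CUBIC))
E
```

```text
(no output)
```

View pics/w1c.png

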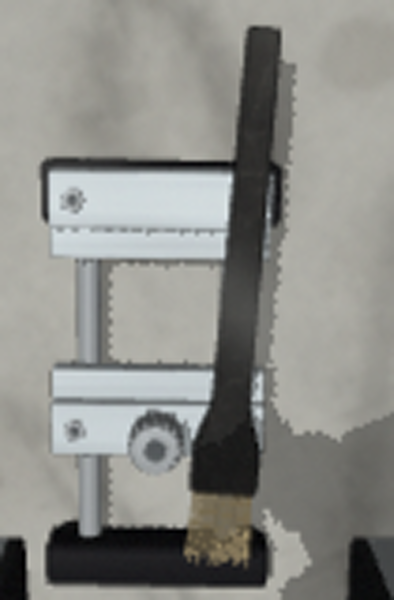

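```bash
python3 - <<'E'
from h import *
s=pickle.load(open("w1.pkl","rb"))
o=lambda a:(np.array(a)+.5)/3.75-.5+[270,95]
q,e=fit(s,o([(50,227),(50,257),(267,258),(47,583),(266,583)]),[(-35,44,34),(-35,34,28),(35,34,28),(-35,-82,24),(35,-82,24)],[.57,.03,-.4])
print("holder",q[:2],np.degrees(q[2]),e)
def loc(P):
    c,n=np.cos(q[2]),np.sin(q[2]);d=P[:,:2]-q[:2];return np.c_[d@[c,n],d@[-n,c]]*1000
P=ray(s,o([(52,402),(265,402),(52,368),(265,368),(156,450)]),[.034,.034,.028,.028,.056]);print("jaw pts, knob local",loc(P).round(1).tolist(),P[4])
B=ray(s,o([(264,28),(223,490),(217,562),(238,350)]),.044);print("brush",B,loc(B).round(1).tolist(),np.linalg.norm(B[0]-B[2]),np.degrees(np.arctan2(*(B[0]-B[2])[[1,0]])))
u=(B[0]-B[2])/np.linalg.norm(B[0]-B[2]);m=B[0]-.085*u; g=m+.010*u;print("mid",m,"grip",g,loc(np.array([m,g])))
import math;a=math.degrees(math.atan2(u[1],u[0]))
from cell import get_state
print(a,go(get_state(),[g[0],g[1],.10],a),go(get_state(),[g[0],g[1],.0355],a))
E
```

```text
holder [0.56451691 0.03128744] -24.187319512349877 [0.88295243 0.77817198 0.58633444 2.655293   2.1773934 ]
jaw pts, knob local [[-34.4, -13.2], [34.7, -12.2], [-34.9, -3.3], [34.8, -2.3], [0.0, -22.1]] [0.55548993 0.01109297 0.056     ]
brush [[ 0.63408805  0.11240146  0.044     ]
 [ 0.56800477 -0.01309996  0.044     ]
 [ 0.55647634 -0.03526712  0.044     ]
 [ 0.59026702  0.02746316  0.044     ]] [[30.2, 102.5], [21.4, -39.1], [19.9, -64.0], [25.1, 7.1]] 0.16682201690566786 62.27446188394763
mid [0.59454294 0.03716062 0.044     ] grip [0.5991953  0.04601248 0.044     ] [[24.98370204 17.65987765]
 [25.60084526 27.64081619]]
62.27446188394763 ([-0.1, -0.0, 4.4], [0.92, 1.68, 14.93]) ([-0.1, -0.0, 4.4], [0.92, 1.68, 21.38])
```

>>> apply_moves(targets=[[[0, 0, 4.4], [0.9, 1.7, 4], 0.0], [[0, 0, 4.4], [0.9, 1.7, 8], 0.0], [[0, 0, 4.4], [0.9, 1.7, 12], 0.0], [[0, 0, 4.4], [0.9, 1.7, 16], 0.0], [[0, 0, 4.4], [0.9, 1.7, 18.5], 0.0], [[0, 0, 4.4], [0.9, 1.7, 20], 0.0], [[0, 0, 4.4], [0.9, 1.7, 20.8], 0.0], [[0, 0, 4.4], [0.9, 1.7, 21.2], 0.0], [[0, 0, 4.4], [0.9, 1.7, 21.2], 0.0]])

```text
time: 2.53
ee_pos: [0.6, 0.0448, 0.0376]
tool_rot: [-3.141, -0.0, 1.085]
force: [0.4, -0.4, 0.1]
gripper_width: 0.0432
gripper_force: 0.0
```

```bash
python3 - <<'E'
from h import *
from cell import get_state,imaging
st=get_state();print(st["ee_pos"],np.degrees(st["tool_rot"]),st["force"])
print(go(st,[.5991953,.04601248,.0355],62.3))
s=pickle.load(open("w1.pkl","rb"))
o=lambda a:(np.array(a)+.5)/3.75-.5+[270,95]
uv=o([(50,227),(50,257),(267,258),(52,402),(265,402),(52,368),(265,368)])
best=[]
for J in np.arange(10,22,1):
    q,e=fit(s,uv,[(-35,44,34),(-35,34,28),(35,34,28),(-35,-J,34),(35,-J,34),(-35,10-J,28),(35,10-J,28)],[.57,.03,-.4]);best.append((sum(e**2),J,q,e))
print(min(best,key=lambda b:b[0]))
E
```

```text
[0.59999321 0.04479818 0.03759873] [-1.79980937e+02 -5.48071782e-03  6.21822874e+01] [ 0.35720527 -0.42517968  0.1342999 ]
([-0.0, -0.0, -0.1], [0.07, -0.13, 0.21])
(np.float64(1.7028043272876698), np.int64(12), array([ 0.56440454,  0.03057747, -0.41614955]), array([0.93253157, 0.11923957, 0.55990534, 0.32007722, 0.4521167 ,
       0.29233769, 0.33638796]))
```

>>> apply_moves(targets=[[[0, 0, 0], [0.1, -0.1, 0.2], -0.3], [[0, 0, 0], [0.1, -0.1, 0.2], -1], [[0, 0, 0], [0.1, -0.1, 0.2], -1], [[0, 0, 0], [0.1, -0.1, 0.2], -1], [[0, 0, 0], [0.1, -0.1, 0.2], -1], [[0, 0, 0], [0.1, -0.1, 0.2], -1], [[0, 0, 0], [0.1, -0.1, 0.2], -1]], newtons=35)

```text
time: 3.12
ee_pos: [0.6003, 0.0459, 0.0367]
tool_rot: [3.141, -0.002, 1.084]
force: [-1.5, 2.1, 6.7]
gripper_width: 0.0156
gripper_force: 34.6
```

>>> apply_moves(targets=[[[0, 0, 0], [0, 0, -2], -1], [[0, 0, 0], [0, 0, -5], -1], [[0, 0, 0], [0, 0, -8], -1], [[0, 0, 0], [0, 0, -11], -1], [[0, 0, 0], [0, 0, -12], -1], [[0, 0, 0], [0, 0, -12], -1]])

```text
time: 3.62
ee_pos: [0.6014, 0.045, 0.1589]
tool_rot: [3.137, -0.003, 1.084]
force: [0.3, -0.9, -0.7]
gripper_width: 0.0155
gripper_force: 34.3
```

```bash
python3 - <<'E'
from h import *
from cell import get_state,imaging
st=get_state();print(st["ee_pos"],np.degrees(st["tool_rot"]),st["force"],st["gripper_width"])
print(go(st,[.5462,-.2627,.10],10.7))
E
```

```text
[0.60141311 0.04502112 0.15888976] [179.73854439  -0.19109802  62.10113919] [ 0.31718215 -0.85096407 -0.67053968] 0.015515324072223401
([0.2, -0.3, 51.4], [-29.8, 9.49, 5.83])
```

>>> apply_moves(targets=[[[0, 0, 6], [-4, 1.3, 0], -1], [[0, 0, 12], [-7.5, 2.4, 0], -1], [[0, 0, 18], [-11, 3.5, 0], -1], [[0, 0, 24], [-14.5, 4.6, 0], -1], [[0, 0, 30], [-18, 5.7, 1], -1], [[0, 0, 36], [-21.5, 6.8, 2], -1], [[0, 0, 42], [-25, 8, 3], -1], [[0, 0, 48], [-28, 9, 4], -1], [[0, 0, 51.4], [-29.8, 9.5, 5], -1], [[0, 0, 51.4], [-29.8, 9.5, 5.8], -1], [[0, 0, 51.4], [-29.8, 9.5, 5.8], -1], [[0, 0, 51.4], [-29.8, 9.5, 5.8], -1]])

```text
time: 4.62
ee_pos: [0.5439, -0.2615, 0.0964]
tool_rot: [-3.14, 0.002, 0.188]
force: [0.7, 0.3, 0.2]
gripper_width: 0.0155
gripper_force: 34.3
```

```bash
python3 - <<'E'
from h import *
from cell import get_state,imaging
st=get_state();print(st["ee_pos"],np.degrees(st["tool_rot"]),st["force"],st["gripper_width"])
print(go(st,[.5462,-.2627,.0075],10.7))
s=imaging.snapshot("wrist");pickle.dump(s,open("w2.pkl","wb"))
cv2.imwrite("pics/w2.png",cv2.resize(s["image"][:,:,::-1],(640,400)))
E
```

```text
[ 0.54386186 -0.26145502  0.09643026] [-1.79897712e+02  9.91358858e-02  1.07899571e+01] [0.73115806 0.28999055 0.16931703] 0.01545961627355193
([-0.1, 0.1, 0.1], [0.22, 0.18, 8.89])
```

View pics/w2.png

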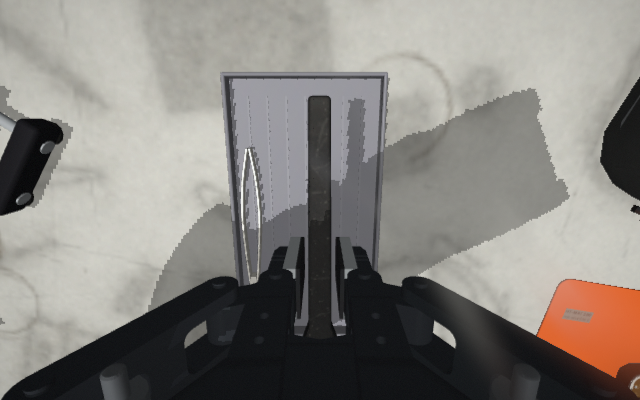

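The brush is held straight over the tray. Its handle tip is at (319,97), the tray's far wall corners are at (222,73) and (388,73), and the tweezers are on the left. I'll check the clearance at the far wall.

```bash
python3 - <<'E'
from h import *
s=pickle.load(open("w2.pkl","rb"))
P=ray(s,[(222,73),(388,73),(319,97)],[.014,.014,.103]);print(P)
m=(P[0]+P[1])/2;y=(P[0]-P[1]);print(np.linalg.norm(y),np.degrees(np.arctan2(y[1],y[0]))-90)
yh=y/np.linalg.norm(y);xh=np.array([yh[1],-yh[0],0]);c=m-.107*xh;print("tray",c)
for p in (P[2],np.array([.5462,-.2627,0]),np.array([.5439,-.2615,0])):print((p-c)@xh*1e3,(p-c)@yh*1e3)
E
```

```text
[[ 0.62640542 -0.17785679  0.014     ]
 [ 0.64768587 -0.28966211  0.014     ]
 [ 0.61751983 -0.24746953  0.103     ]]
0.11381250549910846 10.776483978374216
tray [ 0.53193269 -0.25376611  0.014     ]
85.25505492496009 -9.817390339550817
12.345254700019213 -11.444008331887312
10.310191090902995 -9.835121727166309
```

>>> apply_moves(targets=[[[0, 0, 0], [0, 0, 3], -1], [[0, 0, 0], [0, 0, 5.5], -1], [[0, 0, 0], [0, 0, 7.5], -1], [[0, 0, 0], [0, 0, 8.5], -1], [[0, 0, 0], [0, 0, 8.8], -1], [[0, 0, 0], [0, 0, 9.0], -1], [[0, 0, 0], [0, 0, 9.0], -1], [[0, 0, 0], [0, 0, 9.0], -1]])

```text
time: 5.33
ee_pos: [0.545, -0.2628, 0.0088]
tool_rot: [3.141, -0.001, 0.187]
force: [0.2, -0.5, -0.3]
gripper_width: 0.0153
gripper_force: 34.3
```

>>> apply_moves(targets=[[[0, 0, 0], [0, 0, 0.1], -1], [[0, 0, 0], [0, 0, 0.2], -1], [[0, 0, 0], [0, 0, 0.2], -1], [[0, 0, 0], [0, 0, 0.2], -1]])

```text
time: 5.67
ee_pos: [0.5444, -0.2626, 0.0058]
tool_rot: [3.141, -0.0, 0.187]
force: [0.1, 0.1, 0.4]
gripper_width: 0.0157
gripper_force: 34.3
```

>>> apply_moves(targets=[[[0, 0, 0], [0, 0, 0], -0.6], [[0, 0, 0], [0, 0, 0], -0.4], [[0, 0, 0], [0, 0, 0], -0.3], [[0, 0, 0], [0, 0, -1], -0.3], [[0, 0, 0], [0, 0, -4], -0.3], [[0, 0, 0], [0, 0, -8], -0.3], [[0, 0, 0], [0, 0, -12], -0.3], [[0, 0, 0], [0, 0, -14], -0.3]])

```text
time: 6.33
ee_pos: [0.545, -0.2641, 0.1507]
tool_rot: [3.138, -0.003, 0.186]
force: [0.3, -0.8, -0.1]
gripper_width: 0.0302
gripper_force: 0.0
```

```bash
python3 - <<'E'
from h import *
from cell import get_state,imaging
s=imaging.snapshot("wrist");pickle.dump(s,open("w3.pkl","wb"))
cv2.imwrite("pics/w3.png",cv2.resize(s["image"][:,:,::-1],(640,400)))
st=get_state();print(st["ee_pos"],st["gripper_width"],st["gripper_force"],st["joint_pos"])
hp=np.array([.56440,.03058]);a=-.416;k=np.array([0,-21.0])/1e3
R=np.array([[np.cos(a),-np.sin(a)],[np.sin(a),np.cos(a)]]);K=hp+R@k;print("knob",K)
print(go(st,[*K,.15],66.2))
E
```

```text
[ 0.54618834 -0.26479196  0.15312231] 0.02980845855349322 0.0 [-0.04346479  0.64738428  0.69782965  1.74834445 -0.50765258  0.92486451
 -0.51905719]
knob [0.5559138  0.01137103]
([0.5, -0.2, -55.5], [6.06, -26.96, 0.22])
```

View pics/w3.png

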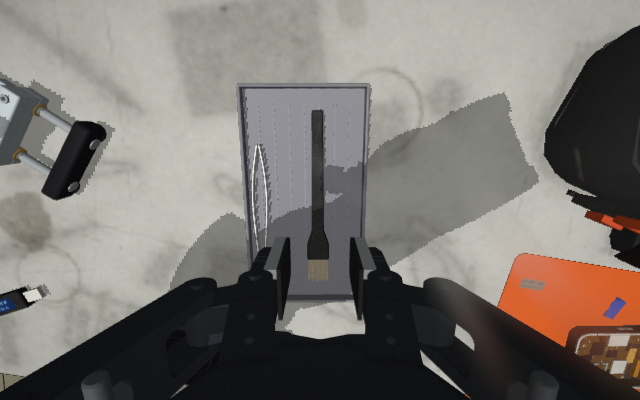

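The brush lies flat on the tray floor, released (handle tip at (317,110), bristles at (317,280)). Next is the knob.

>>> apply_moves(targets=[[[0, 0, -6], [0.8, -3.5, 0], -0.1], [[0, 0, -12], [1.6, -7, 0], -0.1], [[0, 0, -18], [2.4, -10.5, 0], -0.1], [[0, 0, -24], [3.2, -14, 0], -0.1], [[0, 0, -30], [4, -17.5, 0], -0.1], [[0, 0, -36], [4.8, -21, 0], -0.1], [[0, 0, -42], [5.5, -24.5, 0], -0.1], [[0, 0, -48], [6.1, -27, 0], -0.1], [[0, 0, -55], [6.1, -27, 1], -0.1], [[0, 0, -55.5], [6.1, -27, 2], -0.1], [[0, 0, -55.5], [6.1, -27, 3], -0.1], [[0, 0, -55.5], [6.1, -27, 3], -0.1]])

```text
time: 7.38
ee_pos: [0.5528, 0.0127, 0.1139]
tool_rot: [-3.139, 0.002, 1.15]
force: [-0.7, -0.4, 0.5]
gripper_width: 0.0383
gripper_force: 0.0
```

```bash
python3 - <<'E'
from h import *
from cell import get_state,imaging
st=get_state();print(st["ee_pos"],np.degrees(st["tool_rot"]),st["gripper_width"])
print(go(st,[.5557,.0112,.04],66.2))
E
```

```text
[0.55275924 0.01271067 0.11389836] [-1.79869990e+02  1.15078833e-01  6.58894325e+01] 0.03826134898829881
([-0.1, 0.1, -0.3], [-0.0, 0.35, 7.39])
```

>>> apply_moves(targets=[[[0, 0, 0], [0, 0.2, 2], -0.1], [[0, 0, 0], [0, 0.2, 4.5], -0.1], [[0, 0, 0], [0, 0.2, 6.3], -0.1], [[0, 0, 0], [0, 0.2, 7.2], -0.1], [[0, 0, 0], [0, 0.2, 7.4], -0.1], [[0, 0, 0], [0, 0.2, 7.4], -0.1], [[0, 0, 0], [0, 0.2, 7.4], -0.1], [[0, 0, 0], [0, 0.2, 7.4], -0.1]])

```text
time: 8.05
ee_pos: [0.5566, 0.013, 0.0427]
tool_rot: [3.14, -0.001, 1.155]
force: [0.7, -0.5, -0.1]
gripper_width: 0.0383
gripper_force: 0.0
```

>>> apply_moves(targets=[[[0, 0, 0], [-0.2, 0, 0.2], -0.1], [[0, 0, 0], [-0.2, 0, 0.2], -0.4], [[0, 0, 0], [-0.2, 0, 0.2], -1], [[0, 0, 0], [-0.2, 0, 0.2], -1], [[0, 0, 0], [-0.2, 0, 0.2], -1], [[0, 0, 0], [-0.2, 0, 0.2], -1], [[0, 0, 0], [-0.2, 0, 0.2], -1]], newtons=50)

```text
time: 8.63
ee_pos: [0.5553, 0.0113, 0.0401]
tool_rot: [3.141, -0.0, 1.155]
force: [-1.2, -0.7, 6.0]
gripper_width: 0.0138
gripper_force: 48.7
```

>>> apply_moves(targets=[[[0, 0, 0], [-0.4, 0, 0], -1], [[0, 0, 0], [-0.8, 0, 0], -1], [[0, 0, 0], [-1.2, 0, 0], -1], [[0, 0, 0], [-1.6, 0, 0], -1], [[0, 0, 0], [-2.0, 0, 0], -1], [[0, 0, 0], [-2.4, 0, 0], -1], [[0, 0, 0], [-2.7, 0, 0], -1], [[0, 0, 0], [-3.0, 0, 0], -1], [[0, 0, 0], [-3.0, 0, 0], -1], [[0, 0, 0], [-3.0, 0, 0], -1]])

```text
time: 9.47
ee_pos: [0.5429, -0.016, 0.0401]
tool_rot: [3.142, -0.0, 1.156]
force: [-2.7, 0.6, 7.1]
gripper_width: 0.0137
gripper_force: 48.8
```

>>> apply_moves(targets=[[[0, 0, 0], [0, 0, 0], -0.5], [[0, 0, 0], [0, 0, 0], -0.2], [[0, 0, 0], [0, 0, 0], -0.1], [[0, 0, 0], [0, 0, -2], -0.1], [[0, 0, 0], [0, 0, -5], -0.1], [[0, 0, 0], [1, 0, -9], -0.1], [[0, 0, 0], [3, 0, -13], 0.3], [[0, 0, 0], [5, 0, -17], 0.6], [[0, 0, 0], [6, 0, -20], 1], [[0, 0, 0], [6, 0, -20], 1], [[0, 0, 0], [6, 0, -20], 1], [[0, 0, 0], [6, 0, -20], 1]])

```text
time: 10.47
ee_pos: [0.5666, 0.0388, 0.2391]
tool_rot: [-3.141, 0.0, 1.156]
force: [-0.0, 0.9, -0.6]
gripper_width: 0.0849
gripper_force: 0.0
```

```bash
python3 - <<'E'
from h import *
from cell import get_state,imaging
s=imaging.snapshot("wrist");pickle.dump(s,open("w4.pkl","wb"))
st=get_state();print(st["ee_pos"],st["gripper_width"],st["joint_pos"])
im=s["image"][85:260,250:370,::-1]
cv2.imwrite("pics/w4.png",cv2.resize(im,None,fx=3.4,fy=3.4,interpolation=cv2.INTER_CUBIC))
print(go(st,[.515,.27,.25],94))
E
```

```text
[0.56627663 0.03850074 0.23852241] 0.08528934328514784 [-0.48712212  0.45143867  0.50944164  1.72761014 -0.25044532  1.02974113
 -0.30551584]
([-0.1, 0.0, -27.8], [19.11, -14.04, -1.15])
```

View pics/w4.png

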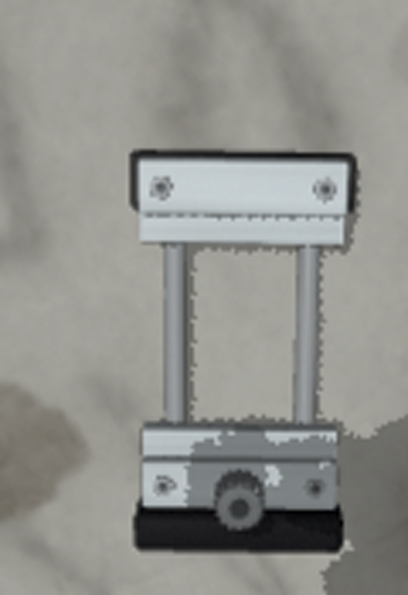

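```bash
python3 - <<'E'
from h import *
from cell import get_state
s=pickle.load(open("w4.pkl","rb"))
o=lambda a:(np.array(a)+.5)/3.4-.5+[250,85]
uv=o([(138,212),(349,213),(140,243),(345,244),(141,460),(338,460),(142,424),(337,426)])
best=[]
for J in np.arange(36,52,.5):
    q,e=fit(s,uv,[(-35,44,34),(35,44,34),(-35,34,28),(35,34,28),(-35,-J,34),(35,-J,34),(-35,10-J,28),(35,10-J,28)],[.57,.03,-.4]);best.append((sum(e**2),J,q,e))
print(min(best,key=lambda b:b[0]));print([(b[1],round(b[0],2)) for b in best][::3])
print(go(get_state(),[.565,.28,.22],184))
E
```

```text
(np.float64(1.9043448720882832), np.float64(41.5), array([ 0.56425376,  0.03070611, -0.42569449]), array([0.24914808, 0.51127449, 0.651359  , 0.29765198, 0.65480205,
       0.29641284, 0.52070743, 0.52937769]))
[(np.float64(36.0), np.float64(41.09)), (np.float64(37.5), np.float64(22.0)), (np.float64(39.0), np.float64(9.19)), (np.float64(40.5), np.float64(2.84)), (np.float64(42.0), np.float64(2.5)), (np.float64(43.5), np.float64(8.38)), (np.float64(45.0), np.float64(20.63)), (np.float64(46.5), np.float64(39.14)), (np.float64(48.0), np.float64(63.9)), (np.float64(49.5), np.float64(94.9)), (np.float64(51.0), np.float64(132.15))]
([-0.1, -0.1, -117.8], [22.04, -9.86, 1.84])
```

>>> apply_moves(targets=[[[0, 0, -7], [1.8, -0.8, 0], 0.7], [[0, 0, -14], [3.6, -1.6, 0], 0.7], [[0, 0, -21], [5.4, -2.4, 0], 0.7], [[0, 0, -28], [7.2, -3.2, 0], 0.7], [[0, 0, -35], [9, -4, 0], 0.7], [[0, 0, -42], [10.8, -4.8, 0], 0.7], [[0, 0, -49], [12.6, -5.6, 0], 0.7], [[0, 0, -56], [14.4, -6.4, 0], 0.7], [[0, 0, -63], [16.2, -7.2, 0], 0.7], [[0, 0, -70], [18, -8, 0], 0.7], [[0, 0, -77], [19.8, -8.8, 0], 0.7], [[0, 0, -84], [21, -9.4, 0], 0.7]])

```text
time: 11.52
ee_pos: [0.5649, 0.2701, 0.2376]
tool_rot: [-3.139, -0.002, 2.628]
force: [0.0, -1.0, -0.4]
gripper_width: 0.0723
gripper_force: 0.0
```

```bash
python3 - <<'E'
from h import *
from cell import get_state
st=get_state();print(st["ee_pos"],np.degrees(st["tool_rot"]),st["joint_pos"])
print(go(st,[.565,.28,.22],184))
E
```

```text
[0.56494063 0.27007533 0.23760124] [-1.79875215e+02 -1.35110873e-01  1.50587402e+02] [-0.57530158  0.4995629   0.08813886  1.56521036 -0.0487315   1.08204605
  0.58259089]
([-0.1, -0.2, -33.4], [0.48, 0.87, 1.76])
```

>>> apply_moves(targets=[[[0, 0, -6.5], [0.1, 0.2, 0.4], 0.8], [[0, 0, -13], [0.2, 0.4, 0.8], 0.8], [[0, 0, -19.5], [0.3, 0.6, 1.2], 0.8], [[0, 0, -26], [0.4, 0.8, 1.8], 0.8], [[0, 0, -33], [0.5, 0.9, 1.8], 0.8], [[0, 0, -33], [0.5, 0.9, 1.8], 0.8], [[0, 0, -33], [0.5, 0.9, 1.8], 0.8], [[0, 0, -33], [0.5, 0.9, 1.8], 0.8]])

```text
time: 12.18
ee_pos: [0.5659, 0.2785, 0.2209]
tool_rot: [-3.141, -0.001, -3.09]
force: [0.2, 0.9, -0.1]
gripper_width: 0.0768
gripper_force: 0.0
```

```bash
python3 - <<'E'
from h import *
from cell import get_state,imaging
s=imaging.snapshot("wrist");pickle.dump(s,open("w5.pkl","wb"))
st=get_state();print(st["ee_pos"],np.degrees(st["tool_rot"]),st["gripper_width"],st["joint_pos"])
c=proj(s,[.525,.285,.026])[0].astype(int);print(c)
x0,y0=max(c[0]-75,0),max(c[1]-70,0);print(x0,y0)
cv2.imwrite("pics/w5.png",cv2.resize(s["image"][y0:y0+140,x0:x0+150,::-1],None,fx=4,fy=4,interpolation=cv2.INTER_CUBIC))
E
```

```text
[0.56598566 0.27866142 0.2211787 ] [-1.79973218e+02 -3.80825253e-02 -1.77014231e+02] 0.07680589009015397 [-0.49348797  0.51666563 -0.0617493   1.57408806  0.0352052   1.05273195
  1.05825046]
[328 144]
253 74
```

View pics/w5.png

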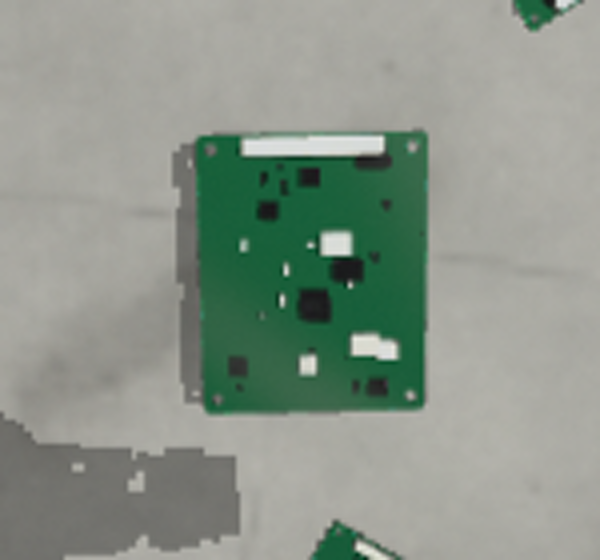

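The board has its component side up and the connector at the image top (towards the robot), with corners at about (197,134), (427,130), (425,410) and (203,413) in the crop.

```bash
cat >> h.py <<'E'
def green(s,c,r=90):
    """quad corners (px) of the green board blob nearest pixel c"""
    hsv=cv2.cvtColor(s["image"],cv2.COLOR_RGB2HSV)
    m=cv2.inRange(hsv,(60,100,25),(90,255,255)); m=cv2.morphologyEx(m,cv2.MORPH_CLOSE,np.ones((5,5)))
    cs,_=cv2.findContours(m,cv2.RETR_EXTERNAL,cv2.CHAIN_APPROX_NONE)
    k=max(cs,key=cv2.contourArea); return cv2.boxPoints(cv2.minAreaRect(k)),cv2.contourArea(k),cv2.minAreaRect(k)
E
python3 - <<'E'
from h import *
from cell import get_state
s=pickle.load(open("w5.pkl","rb"))
uv=(np.array([(197,134),(427,130),(425,410),(203,413)])+.5)/4-.5+[253,74]
L=[(-38,-31,26),(-38,31,26),(38,31,26),(38,-31,26)]
q,e=fit(s,uv,L,[.525,.285,0]);print("board",q[:2],np.degrees(q[2]),e)
P=ray(s,uv,.026);print([round(np.linalg.norm(P[i]-P[i-3])*1e3,1) for i in range(4)])
b,a,_=green(s,None);print(b.tolist(),a,uv.tolist())
y=np.degrees(q[2])+180
print(go(get_state(),[q[0],q[1],.0125],y))
E
```

```text
board [0.52261486 0.28780653] 3.8579993578101255 [0.55274296 0.57916218 0.53006882 0.65020439]
[np.float64(60.8), np.float64(74.9), np.float64(62.2), np.float64(74.7)]
[[301.5224304199219, 108.03211975097656], [358.9735412597656, 106.78318786621094], [360.4610290527344, 175.20738220214844], [303.0099182128906, 176.45631408691406]] 3525.5 [[301.875, 107.125], [359.375, 106.125], [358.875, 176.125], [303.375, 176.875]]
([-0.0, -0.0, -0.9], [4.27, 1.15, 20.87])
```

>>> apply_moves(targets=[[[0, 0, -0.9], [2, 0.6, 2], 0.8], [[0, 0, -0.9], [4.3, 1.2, 4], 0.8], [[0, 0, -0.9], [4.3, 1.2, 8], 0.8], [[0, 0, -0.9], [4.3, 1.2, 12], 0.8], [[0, 0, -0.9], [4.3, 1.2, 15], 0.8], [[0, 0, -0.9], [4.3, 1.2, 15], 0.8], [[0, 0, -0.9], [4.3, 1.2, 15], 0.8], [[0, 0, -0.9], [4.3, 1.2, 15], 0.8]])

```text
time: 12.9
ee_pos: [0.5234, 0.2893, 0.0732]
tool_rot: [3.141, 0.002, -3.071]
force: [0.1, -0.0, 0.5]
gripper_width: 0.0769
gripper_force: 0.0
```

```bash
python3 - <<'E'
from h import *
from cell import get_state
st=get_state();print(st["ee_pos"],np.degrees(st["tool_rot"]),st["gripper_width"])
print(go(st,[.5226,.2878,.0125],183.9))
E
```

```text
[0.52340181 0.28928059 0.07324136] [ 1.79957749e+02  1.02713354e-01 -1.75953959e+02] 0.07692995891991966
([0.0, 0.1, 0.1], [0.1, -0.15, 6.07])
```

>>> apply_moves(targets=[[[0, 0, 0], [0.1, -0.1, 2.5], 0.8], [[0, 0, 0], [0.1, -0.1, 4.5], 0.8], [[0, 0, 0], [0.1, -0.1, 5.6], 0.8], [[0, 0, 0], [0.1, -0.1, 6.1], 0.8], [[0, 0, 0], [0.1, -0.1, 6.1], 0.8], [[0, 0, 0], [0.1, -0.1, 6.1], 0.8], [[0, 0, 0], [0.1, -0.1, 6.1], 0.8]])

```text
time: 13.48
ee_pos: [0.5223, 0.2882, 0.012]
tool_rot: [3.141, 0.002, -3.07]
force: [0.0, -0.2, 0.0]
gripper_width: 0.0771
gripper_force: 0.0
```

>>> apply_moves(targets=[[[0, 0, 0], [0, 0, 0], 0.6], [[0, 0, 0], [0, 0, 0], 0.5], [[0, 0, 0], [0, 0, 0], 0.4], [[0, 0, 0], [0, 0, 0], 0.2], [[0, 0, 0], [0, 0, 0], 0.2], [[0, 0, 0], [0, 0, 0], 0.2], [[0, 0, 0], [0, 0, 0], 0.2]], newtons=30)

```text
time: 14.07
ee_pos: [0.5219, 0.288, 0.0116]
tool_rot: [3.141, 0.001, -3.07]
force: [-1.2, -1.0, 7.7]
gripper_width: 0.0604
gripper_force: 30.6
```

>>> apply_moves(targets=[[[0, 0, 0], [0, 0, -0.5], 0.2], [[0, 0, 0], [0, 0, -2], 0.2], [[0, 0, 0], [0, 0, -5], 0.2], [[0, 0, 0], [0, 0, -8], 0.2], [[0, 0, 0], [0, 0, -11], 0.2], [[0, 0, 0], [0, 0, -13], 0.2], [[0, 0, 0], [0, 0, -13], 0.2], [[0, 0, 0], [0, 0, -13], 0.2]])

```text
time: 14.73
ee_pos: [0.522, 0.288, 0.1421]
tool_rot: [3.14, 0.002, -3.07]
force: [-0.3, -0.1, -1.1]
gripper_width: 0.0604
gripper_force: 32.7
```

```bash
python3 - <<'E'
from h import *
from cell import get_state,imaging
s=imaging.snapshot("wrist");pickle.dump(s,open("w6.pkl","wb"))
st=get_state();print(st["ee_pos"],np.degrees(st["tool_rot"]),st["gripper_width"],st["force"])
b,a,r=green(s,None);print(b.round(1).tolist(),a)
z=st["ee_pos"][2]+.0124+.002
P=ray(s,b,z);R=Rn.from_euler("xyz",st["tool_rot"]);print("corners in tool mm",(R.inv().apply(P-st["ee_pos"])*1e3).round(1).tolist())
h=np.array([.5643,.0306]);A=np.radians(-24.2);t=h+.0012*np.array([-np.sin(A),np.cos(A)]);print(t)
print(go(st,[*t,.12],65.8))
E
```

```text
[0.52132803 0.28762992 0.14085609] [ 1.79990697e+02  2.26384743e-02 -1.75886226e+02] 0.06052649331415809 [ 0.27549356 -0.01307246 -1.46988313]
[[249.0, 190.0], [388.0, 190.0], [388.0, 337.0], [249.0, 337.0]] 16887.5
corners in tool mm [[35.6, -30.6, -14.4], [35.6, 29.7, -14.4], [-39.4, 34.1, -14.4], [-39.4, -35.2, -14.4]]
[0.56479191 0.03169454]
([0.0, 0.0, 118.3], [-2.5, -25.84, 2.08])
```

>>> apply_moves(targets=[[[0, 0, 5], [-0.1, -1.2, 0], 0.2], [[0, 0, 11], [-0.2, -2.5, 0], 0.2], [[0, 0, 17], [-0.4, -3.8, 0], 0.2], [[0, 0, 23], [-0.5, -5.1, 0], 0.2], [[0, 0, 29], [-0.6, -6.4, 0], 0.2], [[0, 0, 35], [-0.7, -7.7, 0], 0.2], [[0, 0, 41], [-0.8, -9, 0], 0.2], [[0, 0, 47], [-1, -10.3, 0], 0.2], [[0, 0, 53], [-1.1, -11.6, 0], 0.2], [[0, 0, 59], [-1.2, -12.9, 0], 0.2], [[0, 0, 65], [-1.4, -14.2, 0], 0.2], [[0, 0, 71], [-1.5, -15.5, 0], 0.2]])

```text
time: 15.78
ee_pos: [0.5468, 0.1333, 0.1393]
tool_rot: [-3.139, 0.0, 1.969]
force: [0.3, 0.0, 0.4]
gripper_width: 0.0605
gripper_force: 32.7
```

```bash
python3 - <<'E'
from h import *
from cell import get_state
st=get_state();print(st["ee_pos"],np.degrees(st["tool_rot"]),st["gripper_width"],st["joint_pos"])
print(go(st,[.5653,.0328,.12],65.8))
E
```

```text
[0.54684501 0.13332051 0.13927167] [-1.79856202e+02  9.82073068e-03  1.12814803e+02] 0.06048963372438209 [-0.50850908  0.5285236   0.28164084  1.85934322 -0.1991771   0.78352582
  0.27690867]
([-0.1, 0.1, 47.0], [-9.98, -2.19, 1.93])
```

>>> apply_moves(targets=[[[0, 0, 6], [-1.3, -0.3, 0], 0.2], [[0, 0, 12], [-2.6, -0.6, 0], 0.2], [[0, 0, 18], [-3.9, -0.9, 0], 0.2], [[0, 0, 24], [-5.2, -1.1, 0], 0.2], [[0, 0, 30], [-6.5, -1.4, 0], 0.2], [[0, 0, 36], [-7.8, -1.7, 0], 0.2], [[0, 0, 42], [-9, -2, 0.5], 0.2], [[0, 0, 46], [-9.8, -2.2, 1.2], 0.2], [[0, 0, 47], [-10, -2.2, 1.9], 0.2], [[0, 0, 47], [-10, -2.2, 1.9], 0.2], [[0, 0, 47], [-10, -2.2, 1.9], 0.2], [[0, 0, 47], [-10, -2.2, 1.9], 0.2]])

```text
time: 16.78
ee_pos: [0.5663, 0.0344, 0.1213]
tool_rot: [-3.141, 0.0, 1.157]
force: [-0.5, -0.1, -0.3]
gripper_width: 0.0598
gripper_force: 32.7
```

```bash
python3 - <<'E'
from h import *
from cell import get_state
st=get_state();print(st["ee_pos"],np.degrees(st["tool_rot"]),st["gripper_width"])
print(go(st,[.5653,.0328,.05],65.8))
E
```

```text
[0.56632675 0.03436966 0.12131274] [-1.79951936e+02  1.05881649e-02  6.62662971e+01] 0.05983958977187005
([-0.0, 0.0, 0.5], [-0.18, -0.02, 7.13])
```

>>> apply_moves(targets=[[[0, 0, 0.5], [-0.2, 0, 2.5], 0.2], [[0, 0, 0.5], [-0.2, 0, 5], 0.2], [[0, 0, 0.5], [-0.2, 0, 6.8], 0.2], [[0, 0, 0.5], [-0.2, 0, 7.6], 0.2], [[0, 0, 0.5], [-0.2, 0, 7.6], 0.2], [[0, 0, 0.5], [-0.2, 0, 7.6], 0.2], [[0, 0, 0.5], [-0.2, 0, 7.6], 0.2]])

```text
time: 17.37
ee_pos: [0.5665, 0.0318, 0.0468]
tool_rot: [3.14, -0.001, 1.146]
force: [0.3, 0.9, 0.1]
gripper_width: 0.0606
gripper_force: 32.7
```

```bash
python3 - <<'E'
from h import *
from cell import get_state,imaging
s=imaging.snapshot("wrist");pickle.dump(s,open("w7.pkl","wb"))
st=get_state();print(st["ee_pos"],np.degrees(st["tool_rot"]),st["gripper_width"])
hsv=cv2.cvtColor(s["image"],cv2.COLOR_RGB2HSV)
m=cv2.inRange(hsv,(60,100,25),(90,255,255))
for u in (260,290,320,350,380):
    r=np.where(m[:,u])[0]; print(u,"green rows",r.min() if len(r) else None,r.max() if len(r) else None)
    g=s["image"][:,u].astype(int).sum(1)//3; print(g[60:190].tolist() if u in(290,350) else "")
b,a,r=green(s,None)
z=st["ee_pos"][2]+.0144;P=ray(s,b,z);R=Rn.from_euler("xyz",st["tool_rot"]);print((R.inv().apply(P-st["ee_pos"])*1e3).round(1).tolist())
print("pred fixed face top z34 rows, ledge edge, board edge")
A=np.radians(-24.2);hx=np.array([np.cos(A),np.sin(A)]);hy=np.array([-hx[1],hx[0]])
for y,zz in((44,.034),(34,.028)):print([proj(s,[*(np.array([.5643,.0306])+hx*x/1e3+hy*y/1e3),zz]).round(1).tolist() for x in(-35,35)])
E
```

```text
[0.5665741  0.03186274 0.04685853] [ 1.79904026e+02 -5.97691942e-02  6.56354011e+01] 0.06043136337164628
260 green rows 191 338

290 green rows 191 334
[150, 150, 151, 150, 149, 149, 149, 150, 150, 150, 151, 151, 152, 152, 152, 153, 154, 154, 154, 155, 154, 153, 151, 150, 148, 146, 147, 146, 144, 144, 145, 147, 146, 147, 146, 146, 146, 145, 145, 145, 143, 145, 146, 148, 147, 148, 150, 151, 151, 153, 152, 152, 151, 151, 150, 150, 151, 152, 152, 154, 154, 155, 153, 152, 151, 150, 136, 26, 33, 38, 55, 92, 128, 185, 211, 218, 218, 217, 218, 218, 217, 218, 218, 219, 220, 220, 220, 220, 220, 220, 220, 220, 220, 220, 221, 222, 222, 222, 219, 218, 217, 215, 214, 212, 212, 204, 169, 167, 215, 215, 215, 216, 217, 215, 215, 212, 208, 209, 210, 211, 212, 213, 208, 189, 126, 130, 171, 173, 165, 112]
320 green rows 190 337

350 green rows 212 334
[155, 153, 151, 150, 149, 149, 150, 149, 150, 149, 149, 150, 148, 146, 147, 147, 148, 146, 146, 146, 146, 145, 146, 147, 145, 145, 145, 145, 145, 146, 145, 145, 144, 145, 144, 145, 145, 145, 146, 146, 147, 149, 150, 152, 151, 150, 151, 150, 150, 148, 150, 149, 149, 150, 150, 152, 154, 154, 156, 156, 157, 158, 159, 157, 158, 156, 144, 56, 42, 43, 56, 91, 133, 198, 206, 215, 215, 214, 213, 213, 214, 215, 216, 216, 217, 217, 218, 217, 217, 218, 217, 218, 218, 218, 218, 219, 220, 219, 218, 218, 218, 215, 214, 213, 212, 205, 170, 144, 157, 210, 209, 209, 209, 207, 204, 202, 200, 202, 203, 206, 206, 203, 198, 183, 129, 123, 131, 131, 132, 124]
380 green rows 190 335

[[36.2, -30.3, -14.4], [36.2, 29.5, -14.3], [-38.7, 33.9, -14.4], [-38.6, -34.8, -14.5]]
pred fixed face top z34 rows, ledge edge, board edge
[[[247.7, 167.6]], [[384.5, 167.2]]]
[[[251.5, 184.4]], [[381.2, 184.0]]]
```

>>> apply_moves(targets=[[[0, 0, 0], [0, -0.1, 0.8], 0.2], [[0, 0, 0], [0, -0.1, 1.6], 0.2], [[0, 0, 0], [0, -0.1, 2.2], 0.2], [[0, 0, 0], [0, -0.1, 2.6], 0.2], [[0, 0, 0], [0, -0.1, 2.8], 0.2], [[0, 0, 0], [0, -0.1, 2.8], 0.2], [[0, 0, 0], [0, -0.1, 2.8], 0.2]])

```text
time: 18.0
ee_pos: [0.5648, 0.032, 0.0175]
tool_rot: [-3.141, 0.0, 1.145]
force: [-0.0, -0.1, 0.4]
gripper_width: 0.061
gripper_force: 32.7
```

>>> apply_moves(targets=[[[0, 0, 0], [0, 0, 0.1], 0.2], [[0, 0, 0], [0, 0, 0.2], 0.2], [[0, 0, 0], [0, 0, 0.2], 0.2], [[0, 0, 0], [0, 0, 0.2], 0.2]])

```text
time: 18.33
ee_pos: [0.5651, 0.0322, 0.0159]
tool_rot: [3.141, -0.0, 1.145]
force: [0.3, 0.2, 2.4]
gripper_width: 0.0606
gripper_force: 32.8
```

>>> apply_moves(targets=[[[0, 0, 0], [0, 0, 0], 0.5], [[0, 0, 0], [0, 0, 0], 0.6], [[0, 0, 0], [0, 0, 0], 0.8], [[0, 0, 0], [0, 0, 0], 0.8], [[0, 0, 0], [0, 0, 0], 0.8], [[0, 0, 0], [0, 0, 0], 0.8], [[0, 0, 0], [0, 0, -1], 0.8], [[0, 0, 0], [0, 0, -3], 0.8], [[0, 0, 0], [0, 0, -6], 0.8], [[0, 0, 0], [0, 0, -10], 0.6], [[0, 0, 0], [0, 0, -14], 0.3], [[0, 0, 0], [0, 0, -17], 0]])

```text
time: 19.33
ee_pos: [0.5651, 0.0316, 0.1894]
tool_rot: [3.139, -0.001, 1.144]
force: [1.5, 0.6, -0.8]
gripper_width: 0.0453
gripper_force: 0.0
```

```bash
python3 - <<'E'
from h import *
from cell import get_state,imaging
s=imaging.snapshot("wrist");pickle.dump(s,open("w8.pkl","wb"))
st=get_state();print(st["ee_pos"],np.degrees(st["tool_rot"]),st["gripper_width"])
c=proj(s,[.5648,.0313,.03])[0];print(c)
hsv=cv2.cvtColor(s["image"],cv2.COLOR_RGB2HSV)
m=cv2.inRange(hsv,(60,100,25),(90,255,255));m[:int(c[1])-60]=0
m=cv2.morphologyEx(m,cv2.MORPH_CLOSE,np.ones((5,5)))
k=max(cv2.findContours(m,cv2.RETR_EXTERNAL,cv2.CHAIN_APPROX_NONE)[0],key=cv2.contourArea)
r=cv2.minAreaRect(k);b=cv2.boxPoints(r);print(r,b.round(1).tolist())
A=np.radians(-24.2);hx=np.array([np.cos(A),np.sin(A)]);hy=np.array([-hx[1],hx[0]])
P=ray(s,b,.030)[:,:2]-[.5643,.0306];print("corners in holder mm",(np.c_[P@hx,P@hy]*1e3).round(1).tolist())
h0=np.array([.5643,.0306])
K=h0-hy*.0505;print("knob",K,go(st,[*K,.09],65.8))
print("knob px",proj(s,[*K,.056]))
E
```

```text
[0.56762956 0.03127755 0.19427606] [179.54729468  -0.27181841  65.54269429] 0.04301468440125719
[319.01643464 187.54629119]
((319.0, 187.5), (71.0, 62.0), 90.0) [[288.0, 152.0], [350.0, 152.0], [350.0, 223.0], [288.0, 223.0]]
corners in holder mm [[-30.1, 36.7], [30.8, 36.4], [32.4, -37.2], [-32.4, -36.9]]
knob [ 0.54359889 -0.01546207] ([0.5, -0.3, -0.3], [-5.3, -0.33, 10.4])
knob px [[319.10138536 244.76664749]]
```

>>> apply_moves(targets=[[[0, 0, 0], [-2.5, -0.3, 0.5], -0.1], [[0, 0, 0], [-4.5, -0.3, 2], -0.1], [[0, 0, 0], [-5.3, -0.3, 5], -0.1], [[0, 0, 0], [-5.3, -0.3, 8], -0.1], [[0, 0, 0], [-5.3, -0.3, 10], -0.1], [[0, 0, 0], [-5.3, -0.3, 10.4], -0.1], [[0, 0, 0], [-5.3, -0.3, 10.4], -0.1], [[0, 0, 0], [-5.3, -0.3, 10.4], -0.1]])

```text
time: 20.05
ee_pos: [0.5407, -0.015, 0.0827]
tool_rot: [3.141, -0.0, 1.145]
force: [-0.9, -0.5, 0.6]
gripper_width: 0.0384
gripper_force: 0.0
```

```bash
python3 - <<'E'
from h import *
from cell import get_state
st=get_state();print(st["ee_pos"],np.degrees(st["tool_rot"]),st["gripper_width"])
print(go(st,[.5431,-.0158,.041],65.8))
E
```

```text
[ 0.54074181 -0.01501097  0.08265414] [ 1.79953635e+02 -1.39344898e-02  6.56033385e+01] 0.038424008592232245
([0.0, -0.0, -0.2], [0.02, 0.24, 4.17])
```

>>> apply_moves(targets=[[[0, 0, 0], [0, 0.2, 1.5], -0.1], [[0, 0, 0], [0, 0.2, 3], -0.1], [[0, 0, 0], [0, 0.2, 4], -0.1], [[0, 0, 0], [0, 0.2, 4.1], -0.1], [[0, 0, 0], [0, 0.2, 4.1], -0.1], [[0, 0, 0], [0, 0.2, 4.1], -0.1]])

```text
time: 20.55
ee_pos: [0.5426, -0.0157, 0.0416]
tool_rot: [3.141, -0.0, 1.145]
force: [-1.0, 0.0, 0.2]
gripper_width: 0.0384
gripper_force: 0.0
```

>>> apply_moves(targets=[[[0, 0, 0], [0, 0, 0], -0.4], [[0, 0, 0], [0, 0, 0], -1], [[0, 0, 0], [0, 0, 0], -1], [[0, 0, 0], [0, 0, 0], -1], [[0, 0, 0], [0, 0, 0], -1], [[0, 0, 0], [0.2, 0, 0], -1], [[0, 0, 0], [0.4, 0, 0], -1], [[0, 0, 0], [0.6, 0, 0], -1], [[0, 0, 0], [0.7, 0, 0], -1], [[0, 0, 0], [0.7, 0, 0], -1], [[0, 0, 0], [0.7, 0, 0], -1]], newtons=30)

```text
time: 21.47
ee_pos: [0.5457, -0.0097, 0.0414]
tool_rot: [3.14, -0.001, 1.145]
force: [0.5, -1.6, 6.1]
gripper_width: 0.0146
gripper_force: 29.5
```

>>> apply_moves(targets=[[[0, 0, 0], [0.1, 0, 0], -1], [[0, 0, 0], [0.15, 0, 0], -1], [[0, 0, 0], [0.2, 0, 0], -1], [[0, 0, 0], [0.2, 0, 0], -1], [[0, 0, 0], [0.2, 0, 0], -1]])

```text
time: 21.88
ee_pos: [0.5464, -0.0081, 0.0414]
tool_rot: [3.14, -0.0, 1.145]
force: [0.3, -1.5, 6.7]
gripper_width: 0.0147
gripper_force: 29.5
```

>>> apply_moves(targets=[[[0, 0, 0], [0.05, 0, 0], -1], [[0, 0, 0], [0.1, 0, 0], -1], [[0, 0, 0], [0.1, 0, 0], -1], [[0, 0, 0], [0.1, 0, 0], -1]])

```text
time: 22.22
ee_pos: [0.5468, -0.0072, 0.0414]
tool_rot: [3.14, -0.0, 1.145]
force: [-0.4, -1.5, 7.4]
gripper_width: 0.0147
gripper_force: 29.5
```

>>> apply_moves(targets=[[[0, 0, 0], [0.05, 0, 0], -1], [[0, 0, 0], [0.1, 0, 0], -1], [[0, 0, 0], [0.1, 0, 0], -1], [[0, 0, 0], [0.1, 0, 0], -1]])

```text
time: 22.55
ee_pos: [0.5472, -0.0063, 0.0414]
tool_rot: [3.14, -0.0, 1.145]
force: [-0.9, -0.6, 6.6]
gripper_width: 0.0143
gripper_force: 29.5
```

>>> apply_moves(targets=[[[0, 0, 0], [0.05, 0, 0], -1], [[0, 0, 0], [0.1, 0, 0], -1], [[0, 0, 0], [0.1, 0, 0], -1], [[0, 0, 0], [0.1, 0, 0], -1]])

```text
time: 22.88
ee_pos: [0.5475, -0.0057, 0.0415]
tool_rot: [3.14, 0.0, 1.144]
force: [-0.6, -4.7, 7.9]
gripper_width: 0.0144
gripper_force: 29.5
```

>>> apply_moves(targets=[[[0, 0, 0], [0.05, 0, 0], -1], [[0, 0, 0], [0.1, 0, 0], -1], [[0, 0, 0], [0.1, 0, 0], -1], [[0, 0, 0], [0.1, 0, 0], -1]])

```text
time: 23.22
ee_pos: [0.5475, -0.0056, 0.0414]
tool_rot: [3.14, 0.001, 1.144]
force: [-1.6, -5.0, 8.3]
gripper_width: 0.0148
gripper_force: 29.6
```

>>> apply_moves(targets=[[[0, 0, 0], [0, 0, 0], -0.5], [[0, 0, 0], [0, 0, 0], -0.2], [[0, 0, 0], [0, 0, 0], -0.1], [[0, 0, 0], [0, 0, 0], -0.1], [[0, 0, 0], [0, 0, -2], -0.1], [[0, 0, 0], [0, 0, -5], -0.1], [[0, 0, 0], [2, 0, -9], -0.1], [[0, 0, 0], [4, 0, -13], -0.1], [[0, 0, 0], [5, 0, -17], -0.1], [[0, 0, 0], [5, 0, -18], -0.1], [[0, 0, 0], [5, 0, -18], -0.1], [[0, 0, 0], [5, 0, -18], -0.1]])

```text
time: 24.22
ee_pos: [0.5682, 0.0422, 0.2211]
tool_rot: [3.141, -0.001, 1.146]
force: [0.2, 0.7, -1.1]
gripper_width: 0.038
gripper_force: 0.0
```

```bash
python3 - <<'E'
from h import *
from cell import get_state,imaging
s=imaging.snapshot("wrist");pickle.dump(s,open("w9.pkl","wb"))
t=imaging.snapshot("top")
st=get_state();print(st["ee_pos"],np.degrees(st["tool_rot"]),st["gripper_width"],st["force"],st["time"])
hsv=cv2.cvtColor(s["image"],cv2.COLOR_RGB2HSV)
m=cv2.inRange(hsv,(60,100,25),(90,255,255));m[:100]=0
m=cv2.morphologyEx(m,cv2.MORPH_CLOSE,np.ones((5,5)))
k=max(cv2.findContours(m,cv2.RETR_EXTERNAL,cv2.CHAIN_APPROX_NONE)[0],key=cv2.contourArea)
r=cv2.minAreaRect(k);b=cv2.boxPoints(r);print(r)
h0=np.array([.5643,.0306]);A=np.radians(-24.2);hx=np.array([np.cos(A),np.sin(A)]);hy=np.array([-hx[1],hx[0]])
loc=lambda P:(np.c_[(P[:,:2]-h0)@hx,(P[:,:2]-h0)@hy]*1e3).round(1).tolist()
print("board corners in holder mm",loc(ray(s,b,.030)))
W=lambda x,y,z:[*(h0+hx*x/1e3+hy*y/1e3),z/1e3]
for y,z in((44,34),(38,30),(-32,34),(-32,30)):print(y,z,[proj(s,W(x,y,z))[0].round(1).tolist() for x in(-20,20)])
u=int(round(proj(s,W(-22,0,30))[0,0]));g=s["image"][:,u];print(u,[(v,g[v].tolist()) for v in range(145,160)],[(v,g[v].tolist()) for v in range(212,245,1)])
# side edges: green width per row
for v in range(160,222,12):
    c=np.where(m[v])[0];print(v,c.min(),c.max(),end="; ")
E
```

```text
[0.56711305 0.0416902  0.21938345] [-1.79891401e+02  5.56272675e-02  6.56067835e+01] 0.03797376625349892 [-0.1284419  -0.05662873 -0.57526059] 24.3167
((320.5, 186.0), (64.0, 55.0), 90.0)
board corners in holder mm [[-29.8, 42.3], [30.1, 42.2], [31.6, -30.9], [-31.6, -30.8]]
44 34 [[301.7, 152.8], [339.0, 152.7]]
38 30 [[302.0, 158.0], [338.7, 157.9]]
-32 34 [[302.9, 220.1], [338.1, 220.0]]
-32 30 [[303.1, 219.0], [337.9, 218.9]]
301 [(145, [209, 218, 219]), (146, [207, 217, 219]), (147, [209, 218, 221]), (148, [208, 217, 220]), (149, [204, 213, 215]), (150, [201, 209, 212]), (151, [197, 206, 208]), (152, [176, 185, 186]), (153, [71, 99, 84]), (154, [51, 104, 72]), (155, [49, 103, 71]), (156, [48, 102, 70]), (157, [47, 102, 70]), (158, [45, 102, 68]), (159, [45, 102, 69])] [(212, [24, 96, 58]), (213, [25, 96, 58]), (214, [23, 95, 57]), (215, [25, 96, 58]), (216, [24, 95, 58]), (217, [23, 99, 60]), (218, [44, 109, 73]), (219, [102, 107, 108]), (220, [167, 175, 177]), (221, [199, 208, 210]), (222, [196, 204, 207]), (223, [197, 205, 208]), (224, [196, 205, 209]), (225, [197, 207, 210]), (226, [199, 207, 210]), (227, [200, 207, 211]), (228, [199, 207, 210]), (229, [199, 208, 211]), (230, [197, 207, 210]), (231, [193, 201, 204]), (232, [191, 200, 202]), (233, [185, 194, 197]), (234, [146, 151, 152]), (235, [152, 156, 158]), (236, [152, 156, 158]), (237, [152, 156, 158]), (238, [153, 157, 159]), (239, [152, 156, 159]), (240, [152, 156, 159]), (241, [143, 146, 148]), (242, [74, 76, 78]), (243, [12, 11, 13]), (244, [12, 13, 13])]
160 293 348; 172 293 348; 184 294 347; 196 294 347; 208 294 347; 220 471 479;
```

```bash
python3 -c "
from cell import ctrl
print(ctrl.close_job())"
```

```text
the job is handed in; nothing more can be done
None
```

I handed the job in at about 24 s. The brush lies flat in the tray, and the board is centred, component side up, on both ledges with the jaw closed snugly on it. I saw no contact with either bottle. The hand-in gave back no verdict.

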